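# Set up the sauce caddy for service

### The job

Gather the four sauce bottles, with red, black, yellow and green caps, into the steel caddy: stand each one in the bay whose drip mat has the colour of its cap, right down on the mat. Keep them upright all the way so that nothing leaks, and leave the blue-capped sanitiser bottle and the white-capped empty bottle standing where they are on the counter.

Things in the scene. Friction and masses are not known exactly. Their poses are not given: they have to be found in the camera images.
- bottle_red: Squeeze bottle with red cap and nozzle (chilli oil) and natural-white round body, standing loose on the counter. Body 46 mm in diameter, straight up to 73 mm; cap 43 mm in diameter from 78 to 90 mm; cone nozzle to 108 mm overall. 0.10 to 0.20 kg, firm: 15 N on the body holds it. Origin: centre of the underside; z up its axis; yaw has no meaning.
- bottle_black: Squeeze bottle with black cap and nozzle (soy sauce) and natural-white round body, standing loose on the counter. Body 46 mm in diameter, straight up to 73 mm; cap 43 mm in diameter from 78 to 90 mm; cone nozzle to 108 mm overall. 0.10 to 0.20 kg, firm: 15 N on the body holds it. Origin: centre of the underside; z up its axis; yaw has no meaning.
- bottle_yellow: Squeeze bottle with yellow cap and nozzle (mustard) and natural-white round body, standing loose on the counter. Body 46 mm in diameter, straight up to 73 mm; cap 43 mm in diameter from 78 to 90 mm; cone nozzle to 108 mm overall. 0.10 to 0.20 kg, firm: 15 N on the body holds it. Origin: centre of the underside; z up its axis; yaw has no meaning.
- bottle_green: Squeeze bottle with green cap and nozzle (scallion oil) and natural-white round body, standing loose on the counter. Body 46 mm in diameter, straight up to 73 mm; cap 43 mm in diameter from 78 to 90 mm; cone nozzle to 108 mm overall. 0.10 to 0.20 kg, firm: 15 N on the body holds it. Origin: centre of the underside; z up its axis; yaw has no meaning.
- bottle_blue: Squeeze bottle with blue cap and nozzle (surface sanitiser, NOT a sauce) and natural-white round body, standing loose on the counter. Body 46 mm in diameter, straight up to 73 mm; cap 43 mm in diameter from 78 to 90 mm; cone nozzle to 108 mm overall. 0.10 to 0.20 kg, firm: 15 N on the body holds it. Origin: centre of the underside; z up its axis; yaw has no meaning.
- bottle_white: Squeeze bottle with white cap and nozzle (washed and empty, NOT in use) and natural-white round body, standing loose on the counter. Body 46 mm in diameter, straight up to 73 mm; cap 43 mm in diameter from 78 to 90 mm; cone nozzle to 108 mm overall. 0.03 to 0.06 kg, firm: 15 N on the body holds it. Origin: centre of the underside; z up its axis; yaw has no meaning.
- mat_red: Red drip mat, 64 x 64 x 3 mm, fixed flat in one bay (68 x 68 mm) of the fixed steel caddy; it varies which bay. Origin: centre of underside = bay centre, 9 mm above the counter (mat top 12 mm); x, y along the bay's walls. Caddy: open box 145 mm square, 2 x 2 bays 71 mm apart, walls 3 mm, rims 53 mm above the counter; low handles stick out 26 mm on two sides.
- mat_black: Black drip mat, 64 x 64 x 3 mm, fixed flat in one bay (68 x 68 mm) of the fixed steel caddy; it varies which bay. Origin: centre of underside = bay centre, 9 mm above the counter (mat top 12 mm); x, y along the bay's walls. Caddy: open box 145 mm square, 2 x 2 bays 71 mm apart, walls 3 mm, rims 53 mm above the counter; low handles stick out 26 mm on two sides.
- mat_yellow: Yellow drip mat, 64 x 64 x 3 mm, fixed flat in one bay (68 x 68 mm) of the fixed steel caddy; it varies which bay. Origin: centre of underside = bay centre, 9 mm above the counter (mat top 12 mm); x, y along the bay's walls. Caddy: open box 145 mm square, 2 x 2 bays 71 mm apart, walls 3 mm, rims 53 mm above the counter; low handles stick out 26 mm on two sides.
- mat_green: Green drip mat, 64 x 64 x 3 mm, fixed flat in one bay (68 x 68 mm) of the fixed steel caddy; it varies which bay. Origin: centre of underside = bay centre, 9 mm above the counter (mat top 12 mm); x, y along the bay's walls. Caddy: open box 145 mm square, 2 x 2 bays 71 mm apart, walls 3 mm, rims 53 mm above the counter; low handles stick out 26 mm on two sides.

How it is judged:
By the outcome, as a careful person would: the job done as asked, in the order asked, and still so for the second after the job is handed in, with the robot touching nothing.
It also fails if it takes over 115 s, if anything falls off the work surface, if the arm or the gripper's body presses on something with over 40 N, if the wrist force passes 120 N, or if a joint passes its speed limit or range.

### The arm

A 7-joint arm with a two-finger parallel gripper is mounted at the origin on the work surface. World frame = base frame: x ahead of the robot, y to its left, z up, the work surface at z = 0. Lengths are in m, angles in rad, forces in N, time in s.
With the tool pointing down it reaches from about 0.425 to 0.875 m from the base axis. Payload 4.7 kg.
Tool frame: the origin (TCP) lies on the centre line of the jaws, within the pads' length; the fingertips stand ahead of it and the grasp point (between the pads) lies 2 mm behind it (nose_length is the z of the fingertips in the tool frame, in m); z points along the fingers, y is the line along which they close (so a half turn about z gives the same grasp; the last joint's range is limited). The gripper opens to 87 mm and grips with 3 to 60 N. Pads are 19 mm wide; open, the fingers measure 117 mm over their backs; the gripper's body (75 mm by 190 mm) begins 51 mm behind the grasp point.
Start: joints at [1.244, 0.321, -0.07, 1.45, 0.023, 1.371, -0.057], TCP at [0.217, -0.613, 0.24] pointing down, gripper open.
Joint ranges: [-2.86, 2.86], [-0.3, 2.09], [-1.38, 1.24], [0.06, 2.45], [-1.56, 4.7], [0.09, 2.05], [-2.69, 2.69]. Speed limits (rad/s): [2.57, 2.57, 3.14, 3.14, 3.14, 3.14, 3.14].

### API

Orientations are given as a rotation vector (axis times angle).
In Python, from bench import * gives the robot as it stands.
- The arm moves only by the tool send_rows, never from a script. Its arguments are lists of equal length, an entry for each row: "xyz": the shift along the tool's x, y, z in mm, a list of three; "dr": the turn, a rotation vector about the tool's x, y, z in rad, a list of three. A call has exactly 10 rows; each row is the pose to reach, as a shift and turn from the pose commanded when the call began, along the tool's axes at that moment; what a row does not reach only later rows make up. A row lasts 1/12 s, in which the tool goes at most 41.7 mm and 7.16 degrees, less where a joint would pass 70% of its speed; a pose out of reach is approached as far as the arm can. A call with a gripper value outside its range is refused whole. "jaw" is the finger opening in mm, from 0 to 87, set as the call begins (left out, the last holds). The fingers move at their own pace and stop on an object; "grip_force" is the grip in N (left out, the last holds). Time passes only in rows, so rows that repeat a pose let the fingers close, or fill a call up. It gives the time, the measured TCP pose, the force, the opening and the grip force at its end, in the units of the state.
- get_state(): the state, without advancing time (a new reading comes with each control period).
- get_image(name): name is "scene" or "top" or "wrist"; returns the picture (420x560x3 uint8, red, green, blue); there is no depth.
- calibration(name): a dict with "vfov" (degrees; the focal length in pixels is half the picture's height over the tangent of half this angle, whatever the lens; pixels are square), "cx", "cy" (the principal point, pixels), "rvec" (rotation vector, rad) and "tvec" (3), from world to camera coordinates, as OpenCV has them; the wrist camera has in their place "hand_eye" (4x4, takes a point from camera to tool coordinates, whose origin is the TCP and whose axes are the flange's). Camera axes: x right, y down, z forward; pixel columns grow to the right and rows downward; lengths in m; the calibration is good to about 2 mm. A picture is of the moment at which its call begins: read the wrist's pose just before it. calibration takes no time and is no camera call.
- close_job(): hands the job in; it is judged then, once.
The state is a dict: "time": time; "joint_positions": joint angles; "qd": joint speeds; "joint_torque": joint torques, N m; "position": TCP position; "tool_rot": TCP orientation; "ft_force": force on the tool from outside, world axes, zero at the start; "torque": the same for the moment, N m; "grip_width": opening from 0.0 (shut) to 1.0 (fully open); "grip_force": force on a finger pad.
Only numpy, scipy, OpenCV 4.12 (cv2) and the standard library are available. Lean on these libraries where they do the work, as an engineer would, in place of code of your own. Each camera call takes 0.05 s, during which the arm holds its last target. There are 200 camera calls.

## Working session

There is one attempt and no reset: what is moved stays moved. The work goes in short steps, Python scripts to look and compute and a tool call to move; the robot and the scene stay as the last step left them, time stands still between calls to the robot, and variables do not carry over. Pictures are saved under pics/ and viewed, at most 14 in all, crops included, and the job is handed in when it is done.

Besides the shell and the picture viewer there is one more tool, called after "Call:" as name(argument=value, ...) on one line, values as JSON. send_rows: Moves the arm, as the interface text tells. Its arguments: {"type":"object","properties":{"xyz":{"type":"array"},"dr":{"type":"array"},"jaw":{"type":"number"},"grip_force":{"type":"number"}},"required":["xyz","dr"]}

```bash
mkdir -p pics
python3 - <<'E'
from bench import *
import cv2
for n in ("top","scene"):
    cv2.imwrite(f"pics/{n}0.png",get_image(n)[:,:,::-1]); print(n,calibration(n))
print(calibration("wrist"));print(get_state())
try: print(nose_length)
except Exception as e: print(e)
E
```

```text
top {'vfov': 45.246358039793265, 'cx': 274.3424691754284, 'cy': 215.64697970529423, 'rvec': array([ 2.13084222, -2.18001613,  0.14114626]), 'tvec': array([0.03338151, 0.5780834 , 1.03840328])}
scene {'vfov': 43.203147124732524, 'cx': 286.24165904044753, 'cy': 218.39721435712343, 'rvec': array([ 2.30068196,  1.2878939 , -0.37342245]), 'tvec': array([-0.29312537, -0.37656302,  1.56782481])}
{'vfov': 68.53054288100047, 'cx': 279.8521967720155, 'cy': 213.63738775698468, 'hand_eye': array([[ 5.67037510e-04, -9.64439773e-01, -2.64302107e-01,
         7.11960195e-02],
       [ 9.99999267e-01,  8.29657255e-04, -8.82010980e-04,
        -4.98393422e-04],
       [ 1.06992663e-03, -2.64301413e-01,  9.64439536e-01,
        -1.44161013e-01],
       [ 0.00000000e+00,  0.00000000e+00,  0.00000000e+00,
         1.00000000e+00]])}
{'time': 0.1, 'joint_positions': array([ 1.2441162 ,  0.32173484, -0.07012298,  1.45155052,  0.02261276,
        1.37079617, -0.05688417]), 'qd': array([-3.49879947e-04, -5.11712251e-05, -2.58609144e-04, -2.11973468e-03,
       -8.15265946e-04, -1.35223925e-03,  1.08976007e-03]), 'joint_torque': array([-2.27154801e-04, -4.92571199e+01, -4.05772319e-01, -3.13399065e+01,
       -6.41640835e-02,  3.95866041e-02,  9.16558656e-05]), 'position': array([ 0.21706325, -0.61219235,  0.23858152]), 'tool_rot': array([-3.09444211e+00, -5.32556162e-01,  5.97064521e-04]), 'ft_force': array([-0.1701466 ,  0.13522505, -0.1762853 ]), 'torque': array([ 0.0132485 ,  0.03913564, -0.04488715]), 'grip_force': 0.0, 'grip_width': 0.9996651924956428}
0.017
```

View pics/top0.png

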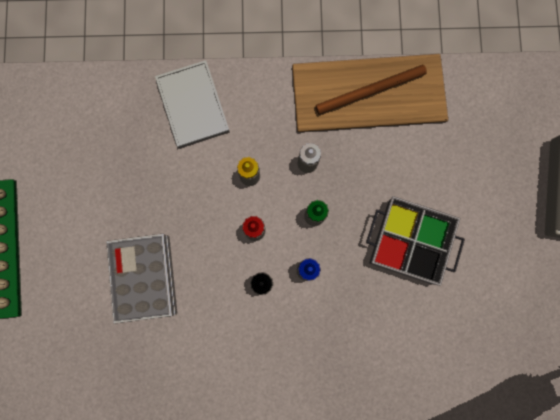

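View pics/scene0.png

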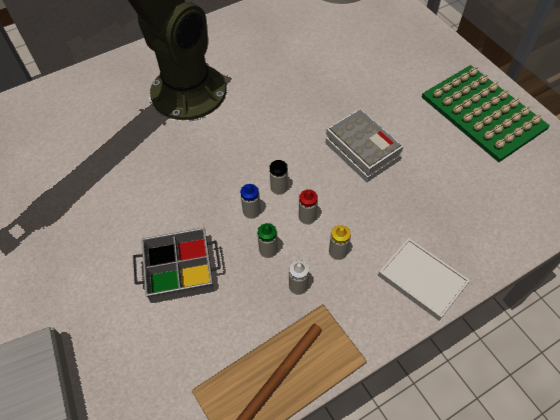

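The top view shows caps at yellow (248,167), white (310,154), green (317,210), red (254,227), blue (309,269) and black (262,283). The mats are at yellow (401,222), green (433,231), red (391,252) and black (424,262). I'll enlarge it for closer reading.

Run:
```python
import cv2
i=cv2.imread("pics/top0.png")
cv2.imwrite("pics/a.png",cv2.resize(i[140:300,225:335],None,fx=3.7,fy=3.7,interpolation=cv2.INTER_CUBIC))
cv2.imwrite("pics/b.png",cv2.resize(i[190:300,355:475],None,fx=5,fy=5,interpolation=cv2.INTER_CUBIC))
```

```text
(no output)
```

View pics/a.png

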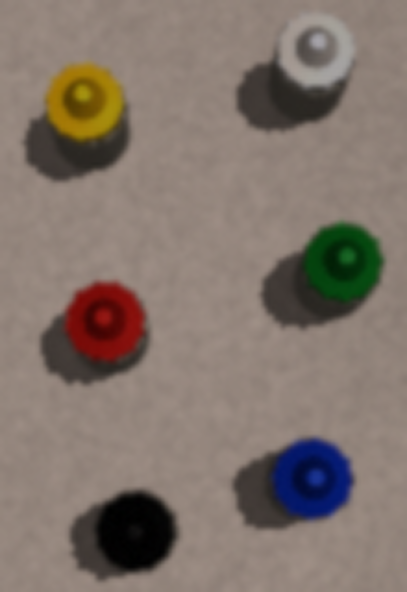

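View pics/b.png

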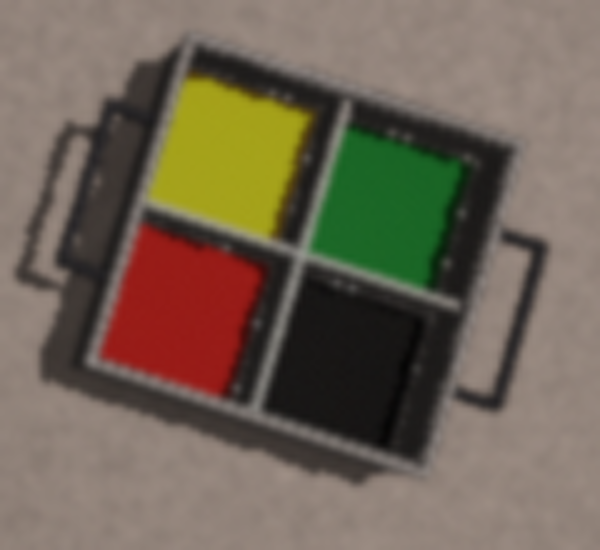

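The cap tops in the crop are yellow (86,103), white (317,51), green (343,262), red (106,322), blue (313,479) and black (136,531). The caddy rim corners are (190,40), (516,147), (425,468) and (92,362), with the wall cross at (302,254).

```bash
cat > h.py <<'E'
from bench import *
import numpy as np, cv2
from scipy.spatial.transform import Rotation as R
def ray(name,uv,z,st=None):
    c=calibration(name); f=210/np.tan(np.radians(c["vfov"]/2))
    d=np.array([(uv[0]-c["cx"])/f,(uv[1]-c["cy"])/f,1])
    if name=="wrist":
        H=c["hand_eye"]; Rt=R.from_rotvec(st["tool_rot"]).as_matrix()
        o=st["position"]+Rt@H[:3,3]; d=Rt@H[:3,:3]@d
    else:
        Rm=R.from_rotvec(c["rvec"]).as_matrix(); o=-Rm.T@c["tvec"]; d=Rm.T@d
    return (o+d*(z-o[2])/d[2]).round(4)
E
python3 - <<'E'
from h import *
B=dict(yellow=(86,103),white=(317,51),green=(343,262),red=(106,322),blue=(313,479),black=(136,531))
for k,(u,v) in B.items():
    p=ray("top",(u/3.7+225-.4,v/3.7+140-.4),.09); print(k,p,np.hypot(*p[:2]))
C=np.array([ray("top",(u/5+355-.4,v/5+190-.4),.053)[:2] for u,v in [(190,40),(516,147),(425,468),(92,362),(302,254)]])
c=C[:4].mean(0);e=(C[1]-C[0]+C[2]-C[3])/2;f=(C[3]-C[0]+C[2]-C[1])/2
print(C,c,np.linalg.norm(e),np.linalg.norm(f),np.degrees(np.arctan2(e[1],e[0])),np.degrees(np.arctan2(f[1],f[0])))
e/=np.linalg.norm(e);f/=np.linalg.norm(f)
for k,a,b in [("yellow",-1,-1),("green",1,-1),("red",-1,1),("black",1,1)]: print(k,c+.0355*(a*e+b*f))
s=get_state();print(R.from_rotvec(s["tool_rot"]).as_matrix().round(3))
E
```

```text
yellow [0.673  0.0725 0.09  ] 0.6768938247613137
white [ 0.6996 -0.0567  0.09  ] 0.7018939022387928
green [ 0.5806 -0.0672  0.09  ] 0.5844760046400537
red [0.5504 0.0635 0.09  ] 0.5540509092132239
blue [ 0.4625 -0.0469  0.09  ] 0.4648718748214394
black [0.4368 0.0494 0.09  ] 0.4395845766175151
[[ 0.6094 -0.2305]
 [ 0.5608 -0.3651]
 [ 0.4281 -0.3182]
 [ 0.4749 -0.1826]
 [ 0.5178 -0.2725]] [ 0.5183 -0.2741] 0.1432735146494285 0.14175937358778082 -109.44668964786595 160.4658025261426
yellow [ 0.5635757  -0.25249533]
green [ 0.53993769 -0.3194449 ]
red [ 0.49666231 -0.2287551 ]
black [ 0.4730243  -0.29570467]
[[ 0.942  0.334 -0.001]
 [ 0.334 -0.942  0.002]
 [-0.    -0.002 -1.   ]]
```

```bash
cat >> h.py <<'E'
def go(t,yaw=None):
    s=get_state(); Rt=R.from_rotvec(s["tool_rot"]).as_matrix()
    q=s["joint_positions"].round(2)
    print("t",round(s["time"],1),"pos",s["position"].round(4),"y-ang",np.degrees(np.arctan2(Rt[1,1],Rt[0,1])).round(1),"tz",Rt[:,2].round(4),"F",s["ft_force"].round(1),"w",round(s["grip_width"]*87,1),"q",q)
    if t is not None: print("shift mm",((Rt.T@(np.array(t)-s["position"]))*1000).round(1))
E
python3 -c "
from h import *
go((.52,-.10,.26))"
```

```text
t 0.1 pos [ 0.2171 -0.6122  0.2386] y-ang -70.5 tz [-7.0e-04  1.6e-03 -1.0e+00] F [-0.2  0.1 -0.2] w 87.0 q [ 1.24  0.32 -0.07  1.45  0.02  1.37 -0.06]
shift mm [ 456.7 -381.5  -20.8]
```

Call:
send_rows(xyz=[[15,-12,-2],[45,-38,-5],[77,-64,-8],[108,-90,-10],[139,-116,-12],[170,-142,-14],[201,-168,-16],[230,-192,-18],[250,-209,-20],[260,-217,-20]], dr=[[0,0,-0.01],[0,0,-0.03],[0,0,-0.05],[0,0,-0.07],[0,0,-0.09],[0,0,-0.1],[0,0,-0.106],[0,0,-0.106],[0,0,-0.106],[0,0,-0.106]], jaw=87)

```text
time: 0.93
position: [0.3921, -0.3171, 0.2599]
tool_rot: [-3.061, -0.705, -0.002]
ft_force: [-0.1, -0.6, -0.6]
grip_width: 1.002
grip_force: 0.0
```

```bash
python3 -c "
from h import *
go((.52,-.10,.26))"
```

```text
t 0.9 pos [ 0.3921 -0.3171  0.2599] y-ang -64.1 tz [ 9.e-04  5.e-04 -1.e+00] F [-0.1 -0.6 -0.6] w 87.1 q [ 0.95  0.01 -0.32  1.76  0.    1.36 -0.49]
shift mm [ 2.099e+02 -1.393e+02  1.000e-01]
```

Call:
send_rows(xyz=[[12,-8,0],[40,-26,0],[72,-48,0],[105,-70,0],[138,-91,0],[168,-111,0],[190,-126,0],[205,-136,0],[210,-139,0],[210,-139,0]], dr=[[0,0,0],[0,0,0],[0,0,0],[0,0,0],[0,0,0],[0,0,0],[0,0,0],[0,0,0],[0,0,0],[0,0,0]])

```text
time: 1.77
position: [0.5194, -0.1047, 0.2591]
tool_rot: [-3.062, -0.699, 0.001]
ft_force: [-0.3, 0.3, -0.1]
grip_width: 0.998
grip_force: 0.0
```

Run:
```python
from h import *
import pickle
go((.5504,.0635,.2))
s=get_state(); i=get_image("wrist"); pickle.dump(s,open("w1.pkl","wb"))
cv2.imwrite("pics/w1.png",cv2.resize(i[:,:,::-1],None,fx=1.4,fy=1.4,interpolation=cv2.INTER_CUBIC))
```

```text
t 1.8 pos [ 0.5194 -0.1047  0.2591] y-ang -64.3 tz [-7.e-04  3.e-04 -1.e+00] F [-0.3  0.3 -0.1] w 86.9 q [ 0.68  0.09 -0.56  1.7   0.05  1.37 -1.01]
shift mm [ 100.9 -138.1   59.1]
```

View pics/w1.png

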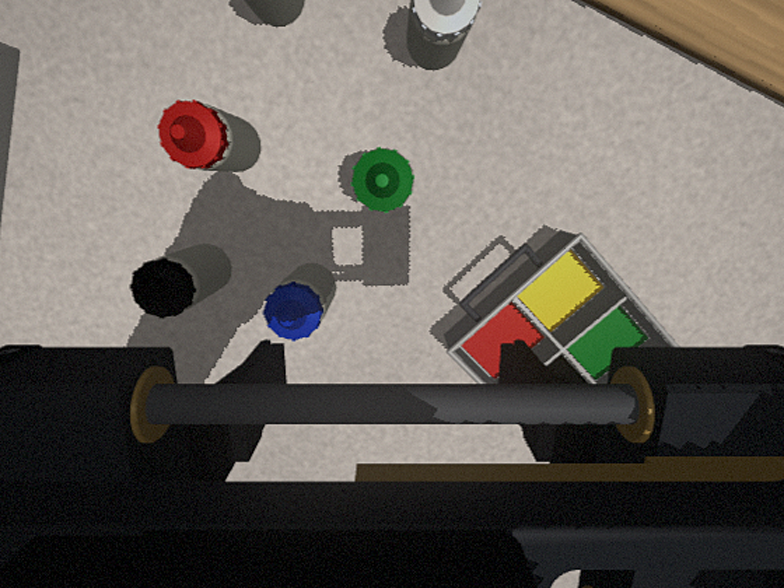

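The cap tops in this view are red (192,133), green (383,180), black (163,289) and blue (295,311). The caddy rim corners are at (580,237) and (452,350).

Run:
```python
from h import *
import pickle
s=pickle.load(open("w1.pkl","rb"))
for k,u,v,z in [("red",192,133,.09),("black",163,289,.09),("green",383,180,.09),("blue",295,311,.09),("ctop",580,237,.053),("cleft",452,350,.053)]:
    print(k,ray("wrist",(u/1.4,v/1.4),z,s))
```

```text
red [0.5523 0.0633 0.09  ]
black [0.4384 0.0474 0.09  ]
green [ 0.5809 -0.0671  0.09  ]
blue [ 0.4654 -0.0481  0.09  ]
ctop [ 0.6097 -0.229   0.053 ]
cleft [ 0.478  -0.1816  0.053 ]
```

Call:
send_rows(xyz=[[6,-8,3],[19,-26,12],[35,-48,25],[53,-72,38],[70,-96,52],[85,-116,64],[95,-130,73],[100,-137,78],[102,-139,79],[102,-139,79]], dr=[[0,0,0],[0,0,0],[0,0,0],[0,0,0],[0,0,0],[0,0,0],[0,0,0],[0,0,0],[0,0,0],[0,0,0]])

```text
time: 2.65
position: [0.551, 0.0633, 0.1803]
tool_rot: [3.063, 0.695, -0.001]
ft_force: [0.6, -0.4, -1.1]
grip_width: 1.002
grip_force: 0.0
```

```bash
python3 -c "
from h import *
go((.5515,.0634,.062))"
```

```text
t 2.6 pos [0.551  0.0633 0.1803] y-ang -64.5 tz [-7.e-04 -6.e-04 -1.e+00] F [ 0.6 -0.4 -1.1] w 87.1 q [ 0.45  0.22 -0.69  1.75  0.15  1.23 -1.4 ]
shift mm [6.000e-01 1.000e-01 1.183e+02]
```

Dead on target, so I'll descend and then grip.

Call:
send_rows(xyz=[[0,0,6],[0,0,20],[0,0,38],[0,0,57],[0,0,76],[0,0,94],[0,0,107],[0,0,115],[0,0,118],[0,0,118]], dr=[[0,0,0],[0,0,0],[0,0,0],[0,0,0],[0,0,0],[0,0,0],[0,0,0],[0,0,0],[0,0,0],[0,0,0]])

```text
time: 3.48
position: [0.551, 0.0637, 0.0623]
tool_rot: [3.064, 0.695, -0.001]
ft_force: [0.3, 0.3, 1.2]
grip_width: 1.006
grip_force: 0.0
```

Call:
send_rows(xyz=[[0,0,0],[0,0,0],[0,0,0],[0,0,0],[0,0,0],[0,0,0],[0,0,0],[0,0,0],[0,0,0],[0,0,0]], dr=[[0,0,0],[0,0,0],[0,0,0],[0,0,0],[0,0,0],[0,0,0],[0,0,0],[0,0,0],[0,0,0],[0,0,0]], jaw=40, grip_force=15)

```text
time: 4.32
position: [0.5511, 0.0642, 0.0626]
tool_rot: [3.063, 0.696, 0.0]
ft_force: [-0.2, 0.2, 1.1]
grip_width: 0.521
grip_force: 15.0
```

Call:
send_rows(xyz=[[0,0,-5],[0,0,-16],[0,0,-32],[0,0,-50],[0,0,-70],[0,0,-90],[0,0,-110],[0,0,-125],[0,0,-135],[0,0,-138]], dr=[[0,0,0],[0,0,0],[0,0,0],[0,0,0],[0,0,0],[0,0,0],[0,0,0],[0,0,0],[0,0,0],[0,0,0]])

```text
time: 5.15
position: [0.552, 0.0647, 0.203]
tool_rot: [3.063, 0.696, 0.005]
ft_force: [0.5, 0.3, -1.1]
grip_width: 0.53
grip_force: 15.0
```

```bash
python3 -c "
from h import *
go((.498,-.228,.2))"
```

```text
t 5.2 pos [0.552  0.0647 0.203 ] y-ang -64.4 tz [ 3.5e-03 -2.0e-04 -1.0e+00] F [ 0.5  0.3 -1.1] w 46.1 q [ 0.45  0.2  -0.69  1.72  0.13  1.27 -1.39]
shift mm [-175.2  240.6    2.9]
```

Call:
send_rows(xyz=[[-5,7,0],[-18,24,0],[-39,53,0],[-63,87,0],[-87,120,0],[-111,153,0],[-136,186,0],[-156,215,0],[-169,232,0],[-175,240,0]], dr=[[0,0,0],[0,0,0],[0,0,0],[0,0,0],[0,0,0],[0,0,0],[0,0,0],[0,0,0],[0,0,0],[0,0,0]])

```text
time: 5.98
position: [0.494, -0.2328, 0.1989]
tool_rot: [-3.066, -0.685, 0.005]
ft_force: [-0.2, -1.2, -1.0]
grip_width: 0.524
grip_force: 15.0
```

Run:
```python
from h import *
i=get_image("wrist")
cv2.imwrite("pics/w2.png",i[:,:,::-1]); go((.498,-.228,.0755))
```

```text
t 6.0 pos [ 0.4943 -0.2327  0.199 ] y-ang -64.8 tz [-2.8e-03 -4.0e-04 -1.0e+00] F [-0.3 -2.  -0.8] w 45.8 q [ 0.82  0.16 -0.47  1.75  0.08  1.26 -0.8 ]
shift mm [  5.7  -2.5 123.5]
```

View pics/w2.png

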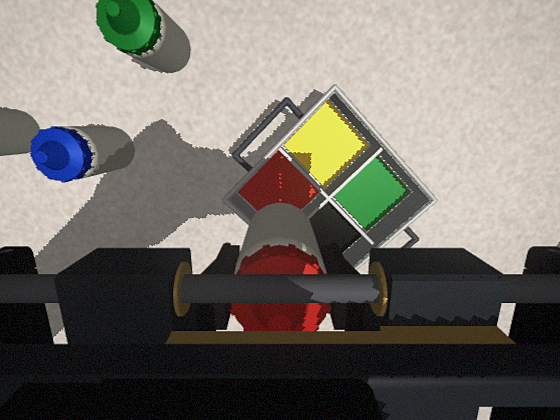

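The red bottle hangs upright over the red bay, with bay centre at about (280,190) in the picture. I'll lower it part-way and check that it settles.

Call:
send_rows(xyz=[[0,0,4],[0,0,12],[0,0,22],[0,0,34],[0,0,44],[0,0,52],[0,0,57],[0,0,59],[0,0,59],[0,0,59]], dr=[[0,0,0],[0,0,0],[0,0,0],[0,0,0],[0,0,0],[0,0,0],[0,0,0],[0,0,0],[0,0,0],[0,0,0]])

```text
time: 6.87
position: [0.4971, -0.2279, 0.1418]
tool_rot: [3.063, 0.696, 0.001]
ft_force: [0.2, 1.1, -0.5]
grip_width: 0.524
grip_force: 15.0
```

```bash
python3 -c "
from h import *
go((.498,-.228,.0755))"
```

```text
t 6.9 pos [ 0.4971 -0.2279  0.1418] y-ang -64.4 tz [ 5.e-04 -3.e-04 -1.e+00] F [ 0.2  1.1 -0.5] w 45.6 q [ 0.81  0.21 -0.47  1.82  0.1   1.14 -0.82]
shift mm [ 0.7  0.5 66.3]
```

Call:
send_rows(xyz=[[0,0,5],[0,0,15],[0,0,27],[0,0,39],[0,0,49],[0,0,56],[0,0,61],[0,0,64],[0,0,66],[0,0,67]], dr=[[0,0,0],[0,0,0],[0,0,0],[0,0,0],[0,0,0],[0,0,0],[0,0,0],[0,0,0],[0,0,0],[0,0,0]])

```text
time: 7.7
position: [0.497, -0.2278, 0.0746]
tool_rot: [3.063, 0.696, 0.0]
ft_force: [-1.7, 0.4, 4.5]
grip_width: 0.528
grip_force: 15.0
```

Call:
send_rows(xyz=[[0,0,0],[0,0,0],[0,0,0],[0,0,0],[0,0,0],[0,0,0],[0,0,0],[0,0,0],[0,0,0],[0,0,0]], dr=[[0,0,0],[0,0,0],[0,0,0],[0,0,0],[0,0,0],[0,0,0],[0,0,0],[0,0,0],[0,0,0],[0,0,0]])

```text
time: 8.53
position: [0.4969, -0.2278, 0.0746]
tool_rot: [3.063, 0.696, 0.0]
ft_force: [-0.2, -0.7, -0.2]
grip_width: 0.524
grip_force: 15.0
```

Call:
send_rows(xyz=[[0,0,0],[0,0,0],[0,0,0],[0,0,0],[0,0,0],[0,0,0],[0,0,0],[0,0,0],[0,0,0],[0,0,0]], dr=[[0,0,0],[0,0,0],[0,0,0],[0,0,0],[0,0,0],[0,0,0],[0,0,0],[0,0,0],[0,0,0],[0,0,0]], jaw=75)

```text
time: 9.37
position: [0.4969, -0.2278, 0.0745]
tool_rot: [3.063, 0.696, -0.0]
ft_force: [-0.9, -0.3, 0.1]
grip_width: 0.86
grip_force: 0.0
```

Call:
send_rows(xyz=[[0,0,-5],[0,0,-16],[0,0,-32],[0,0,-50],[0,0,-70],[0,0,-90],[0,0,-108],[0,0,-120],[0,0,-125],[0,0,-126]], dr=[[0,0,0],[0,0,0],[0,0,0],[0,0,0],[0,0,0],[0,0,0],[0,0,0],[0,0,0],[0,0,0],[0,0,0]])

```text
time: 10.2
position: [0.4975, -0.228, 0.202]
tool_rot: [3.062, 0.696, 0.003]
ft_force: [-0.3, 0.2, -1.1]
grip_width: 0.859
grip_force: 0.0
```

Run:
```python
from h import *
i=get_image("wrist")
cv2.imwrite("pics/w3.png",i[:,:,::-1]); go((.4378,.0484,.18))
```

```text
t 10.2 pos [ 0.497  -0.2278  0.201 ] y-ang -64.4 tz [ 6.e-04 -6.e-04 -1.e+00] F [ 0.1  0.6 -0.7] w 74.9 q [ 0.82  0.15 -0.48  1.75  0.07  1.26 -0.8 ]
shift mm [  66.  -274.7   20.8]
```

View pics/w3.png

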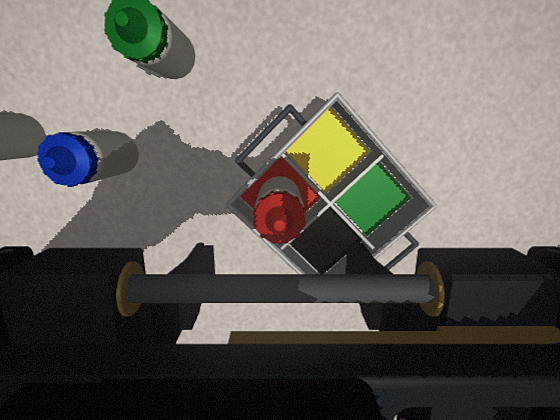

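The red bottle stands upright in the red bay at (280,210). Black is next.

Call:
send_rows(xyz=[[2,-8,0],[7,-28,0],[15,-61,0],[24,-99,0],[33,-137,2],[42,-175,6],[51,-212,10],[59,-245,15],[64,-266,20],[66,-275,21]], dr=[[0,0,0],[0,0,0],[0,0,0],[0,0,0],[0,0,0],[0,0,0],[0,0,0],[0,0,0],[0,0,0],[0,0,0]], jaw=87)

```text
time: 11.08
position: [0.4351, 0.0526, 0.1779]
tool_rot: [-3.061, -0.704, 0.005]
ft_force: [-0.4, 0.0, 0.7]
grip_width: 0.999
grip_force: 0.0
```

Call:
send_rows(xyz=[[0,0,0],[0,0,4],[0,0,8],[0,0,12],[0,0,16],[0,0,20],[0,0,24],[0,0,26],[0,0,26],[0,0,26]], dr=[[0,0,0],[0,0,0],[0,0,0],[0,0,0],[0,0,0],[0,0,0],[0,0,0],[0,0,0],[0,0,0],[0,0,0]])

```text
time: 11.92
position: [0.4375, 0.0487, 0.1534]
tool_rot: [-3.063, -0.696, 0.0]
ft_force: [0.4, -0.2, -0.7]
grip_width: 1.004
grip_force: 0.0
```

```bash
python3 -c "
from h import *
go((.4378,.0484,.062))"
```

```text
t 11.9 pos [0.4375 0.0487 0.1534] y-ang -64.4 tz [-3.e-04  1.e-04 -1.e+00] F [ 0.4 -0.2 -0.7] w 87.3 q [ 0.59 -0.05 -0.74  2.03 -0.04  1.15 -1.25]
shift mm [ 0.1  0.4 91.4]
```

Call:
send_rows(xyz=[[0,0,4],[0,0,14],[0,0,28],[0,0,44],[0,0,60],[0,0,74],[0,0,84],[0,0,89],[0,0,91],[0,0,91]], dr=[[0,0,0],[0,0,0],[0,0,0],[0,0,0],[0,0,0],[0,0,0],[0,0,0],[0,0,0],[0,0,0],[0,0,0]])

```text
time: 12.75
position: [0.4375, 0.0489, 0.0623]
tool_rot: [-3.063, -0.696, 0.001]
ft_force: [-0.7, 0.8, 0.1]
grip_width: 0.998
grip_force: 0.0
```

Call:
send_rows(xyz=[[0,0,0],[0,0,0],[0,0,0],[0,0,0],[0,0,0],[0,0,0],[0,0,0],[0,0,0],[0,0,0],[0,0,0]], dr=[[0,0,0],[0,0,0],[0,0,0],[0,0,0],[0,0,0],[0,0,0],[0,0,0],[0,0,0],[0,0,0],[0,0,0]], jaw=40, grip_force=15)

```text
time: 13.58
position: [0.4376, 0.0489, 0.0626]
tool_rot: [-3.063, -0.696, 0.0]
ft_force: [-0.9, 0.1, 2.1]
grip_width: 0.523
grip_force: 14.9
```

Call:
send_rows(xyz=[[0,0,-5],[0,0,-16],[0,0,-32],[0,0,-50],[0,0,-70],[0,0,-90],[0,0,-110],[0,0,-125],[0,0,-135],[0,0,-138]], dr=[[0,0,0],[0,0,0],[0,0,0],[0,0,0],[0,0,0],[0,0,0],[0,0,0],[0,0,0],[0,0,0],[0,0,0]])

```text
time: 14.42
position: [0.4386, 0.0489, 0.2027]
tool_rot: [3.062, 0.696, 0.005]
ft_force: [-0.4, 0.3, -2.2]
grip_width: 0.524
grip_force: 14.9
```

```bash
python3 -c "
from h import *
go((.474,-.295,.2))"
```

```text
t 14.4 pos [0.4386 0.0489 0.2027] y-ang -64.4 tz [ 3.4e-03 -8.0e-04 -1.0e+00] F [-0.4  0.3 -2.2] w 45.6 q [ 0.61 -0.1  -0.72  1.97 -0.07  1.25 -1.22]
shift mm [-116.6  325.4    3.1]
```

Call:
send_rows(xyz=[[-3,8,-2],[-9,25,-4],[-18,51,-6],[-29,82,-8],[-40,113,-10],[-51,144,-10],[-62,175,-10],[-73,206,-10],[-83,234,-10],[-91,256,-10]], dr=[[0,0,0],[0,0,0],[0,0,0],[0,0,0],[0,0,0],[0,0,0],[0,0,0],[0,0,0],[0,0,0],[0,0,0]])

```text
time: 15.25
position: [0.4647, -0.2249, 0.2089]
tool_rot: [-3.063, -0.692, 0.004]
ft_force: [0.6, -0.2, -1.3]
grip_width: 0.525
grip_force: 14.9
```

Call:
send_rows(xyz=[[-6,18,0],[-12,34,0],[-17,48,0],[-21,60,0],[-24,67,0],[-25,70,2],[-25,70,8],[-25,70,18],[-25,70,26],[-25,70,30]], dr=[[0,0,0],[0,0,0],[0,0,0],[0,0,0],[0,0,0],[0,0,0],[0,0,0],[0,0,0],[0,0,0],[0,0,0]])

```text
time: 16.08
position: [0.4731, -0.2938, 0.1786]
tool_rot: [-3.061, -0.698, 0.003]
ft_force: [-0.2, -0.8, -1.9]
grip_width: 0.524
grip_force: 14.9
```

Call:
send_rows(xyz=[[0,0,5],[0,0,13],[0,0,22],[0,0,30],[0,0,35],[0,0,38],[0,0,39],[0,0,39],[0,0,39],[0,0,39]], dr=[[0,0,0],[0,0,0],[0,0,0],[0,0,0],[0,0,0],[0,0,0],[0,0,0],[0,0,0],[0,0,0],[0,0,0]])

```text
time: 16.92
position: [0.4741, -0.2956, 0.142]
tool_rot: [3.063, 0.696, 0.001]
ft_force: [0.6, 0.7, -1.6]
grip_width: 0.523
grip_force: 14.9
```

```bash
python3 -c "
from h import *
go((.474,-.295,.0745))"
```

```text
t 16.9 pos [ 0.4741 -0.2956  0.142 ] y-ang -64.4 tz [ 7.e-04 -6.e-04 -1.e+00] F [ 0.6  0.7 -1.6] w 45.5 q [ 0.87  0.22 -0.4   1.79  0.09  1.15 -0.69]
shift mm [ 0.1 -0.6 67.5]
```

Call:
send_rows(xyz=[[0,0,5],[0,0,15],[0,0,27],[0,0,39],[0,0,49],[0,0,56],[0,0,61],[0,0,64],[0,0,66],[0,0,67]], dr=[[0,0,0],[0,0,0],[0,0,0],[0,0,0],[0,0,0],[0,0,0],[0,0,0],[0,0,0],[0,0,0],[0,0,0]])

```text
time: 17.75
position: [0.474, -0.2954, 0.0746]
tool_rot: [3.063, 0.696, 0.0]
ft_force: [-0.8, 0.8, 2.7]
grip_width: 0.525
grip_force: 14.9
```

Call:
send_rows(xyz=[[0,0,0],[0,0,0],[0,0,0],[0,0,0],[0,0,0],[0,0,0],[0,0,0],[0,0,0],[0,0,0],[0,0,0]], dr=[[0,0,0],[0,0,0],[0,0,0],[0,0,0],[0,0,0],[0,0,0],[0,0,0],[0,0,0],[0,0,0],[0,0,0]])

```text
time: 18.58
position: [0.4739, -0.2954, 0.0747]
tool_rot: [3.063, 0.696, 0.0]
ft_force: [-0.4, 0.2, -0.9]
grip_width: 0.521
grip_force: 14.9
```

Call:
send_rows(xyz=[[0,0,0],[0,0,0],[0,0,0],[0,0,0],[0,0,0],[0,0,0],[0,0,0],[0,0,0],[0,0,0],[0,0,0]], dr=[[0,0,0],[0,0,0],[0,0,0],[0,0,0],[0,0,0],[0,0,0],[0,0,0],[0,0,0],[0,0,0],[0,0,0]], jaw=75)

```text
time: 19.42
position: [0.4739, -0.2954, 0.0746]
tool_rot: [3.063, 0.696, 0.0]
ft_force: [-0.1, -0.3, 0.3]
grip_width: 0.858
grip_force: 0.0
```

Call:
send_rows(xyz=[[0,0,-5],[0,0,-16],[0,0,-32],[0,0,-50],[0,0,-70],[0,0,-90],[0,0,-108],[0,0,-120],[0,0,-125],[0,0,-126]], dr=[[0,0,0],[0,0,0],[0,0,0],[0,0,0],[0,0,0],[0,0,0],[0,0,0],[0,0,0],[0,0,0],[0,0,0]])

```text
time: 20.25
position: [0.4744, -0.2957, 0.2021]
tool_rot: [3.062, 0.696, 0.002]
ft_force: [0.5, 0.2, -0.4]
grip_width: 0.858
grip_force: 0.0
```

```bash
python3 -c "
from h import *
go((.6735,.0725,.18))"
```

```text
t 20.2 pos [ 0.4744 -0.2957  0.2021] y-ang -64.4 tz [ 0.0019 -0.0016 -1.    ] F [ 0.5  0.2 -0.4] w 74.6 q [ 0.88  0.17 -0.41  1.72  0.07  1.26 -0.67]
shift mm [ 338.6 -246.    21.9]
```

Call:
send_rows(xyz=[[8,-6,0],[27,-20,0],[55,-40,0],[86,-63,0],[118,-86,0],[150,-109,0],[180,-131,0],[205,-149,0],[218,-159,0],[222,-162,0]], dr=[[0,0,0],[0,0,0],[0,0,0],[0,0,0],[0,0,0],[0,0,0],[0,0,0],[0,0,0],[0,0,0],[0,0,0]], jaw=87)

```text
time: 21.08
position: [0.6043, -0.0473, 0.199]
tool_rot: [-3.057, -0.706, 0.002]
ft_force: [-0.6, 0.3, 0.2]
grip_width: 0.999
grip_force: 0.0
```

Call:
send_rows(xyz=[[5,-3,0],[17,-12,0],[34,-24,0],[53,-39,0],[72,-53,0],[90,-66,5],[104,-76,12],[112,-82,18],[116,-84,20],[116,-84,20]], dr=[[0,0,0],[0,0,0],[0,0,0],[0,0,0],[0,0,0],[0,0,0],[0,0,0],[0,0,0],[0,0,0],[0,0,0]])

```text
time: 21.92
position: [0.6718, 0.0719, 0.179]
tool_rot: [3.064, 0.696, -0.004]
ft_force: [-1.3, -0.3, 0.5]
grip_width: 1.0
grip_force: 0.0
```

Run:
```python
from h import *
import pickle
s=get_state(); i=get_image("wrist"); pickle.dump(s,open("w4.pkl","wb"))
t=get_image("top")
cv2.imwrite("pics/w4.png",i[:,:,::-1])
cv2.imwrite("pics/t4.png",cv2.resize(t[140:310,225:475,::-1],None,fx=3,fy=3,interpolation=cv2.INTER_CUBIC)); go((.6735,.0725,.062))
```

```text
t 22.0 pos [0.6722 0.0705 0.1803] y-ang -64.5 tz [-7.0e-04 -1.4e-03 -1.0e+00] F [-0.  -0.1  0.8] w 87.2 q [ 0.29  0.47 -0.59  1.44  0.27  1.31 -1.45]
shift mm [  2.2  -1.3 118.3]
```

View pics/w4.png

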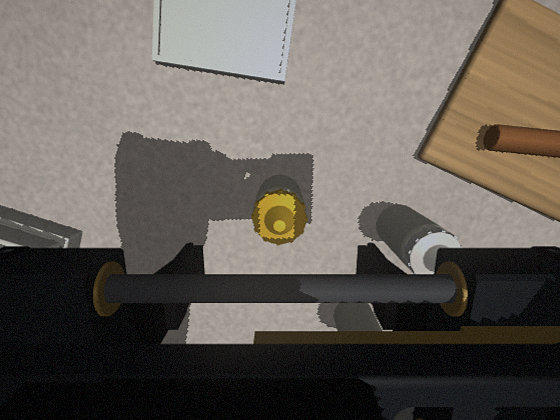

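View pics/t4.png

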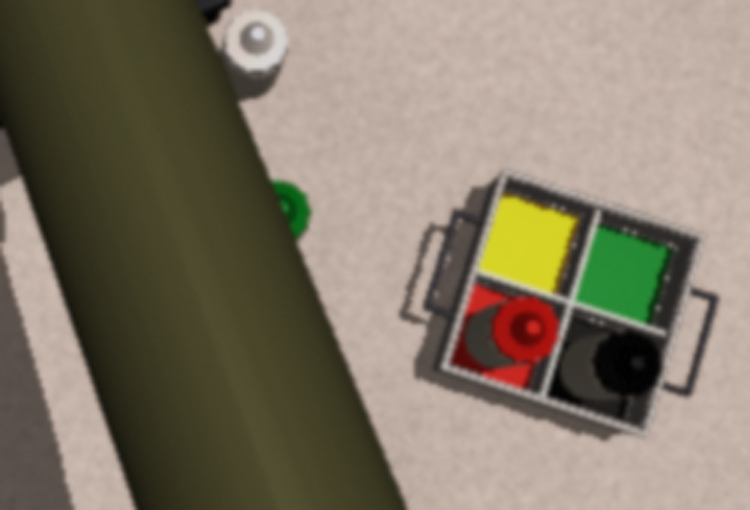

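Red and black stand upright in their bays. The yellow nozzle tip is at (279,227) in the wrist view, and white is well clear.

Run:
```python
from h import *
import pickle
s=pickle.load(open("w4.pkl","rb"))
p=ray("wrist",(279,227),.108,s);print(p, ray("wrist",(279,217),.09,s)); go((.673,p[1]/2+.036,.062))
```

```text
[0.673  0.0741 0.108 ] [0.6751 0.0752 0.09  ]
t 22.0 pos [0.6722 0.0705 0.1803] y-ang -64.5 tz [-7.0e-04 -1.4e-03 -1.0e+00] F [-0.  -0.1  0.8] w 87.2 q [ 0.29  0.47 -0.59  1.44  0.27  1.31 -1.45]
shift mm [  1.9  -2.  118.3]
```

Call:
send_rows(xyz=[[1,-1,6],[1,-1,20],[1,-1,38],[1,-1,57],[1,-1,76],[1,-1,94],[1,-1,107],[1,-1,115],[1,-1,118],[1,-1,118]], dr=[[0,0,0],[0,0,0],[0,0,0],[0,0,0],[0,0,0],[0,0,0],[0,0,0],[0,0,0],[0,0,0],[0,0,0]])

```text
time: 22.85
position: [0.6725, 0.0736, 0.0618]
tool_rot: [-3.064, -0.696, 0.002]
ft_force: [-1.1, 0.2, -0.7]
grip_width: 1.0
grip_force: 0.0
```

Call:
send_rows(xyz=[[0,0,0],[0,0,0],[0,0,0],[0,0,0],[0,0,0],[0,0,0],[0,0,0],[0,0,0],[0,0,0],[0,0,0]], dr=[[0,0,0],[0,0,0],[0,0,0],[0,0,0],[0,0,0],[0,0,0],[0,0,0],[0,0,0],[0,0,0],[0,0,0]], jaw=40, grip_force=15)

```text
time: 23.68
position: [0.673, 0.0737, 0.0626]
tool_rot: [3.063, 0.696, 0.0]
ft_force: [-0.1, -0.3, 1.2]
grip_width: 0.524
grip_force: 15.0
```

Call:
send_rows(xyz=[[0,0,-5],[0,0,-16],[0,0,-32],[0,0,-52],[0,0,-74],[0,0,-96],[0,0,-118],[0,0,-134],[0,0,-144],[0,0,-148]], dr=[[0,0,0],[0,0,0],[0,0,0],[0,0,0],[0,0,0],[0,0,0],[0,0,0],[0,0,0],[0,0,0],[0,0,0]])

```text
time: 24.52
position: [0.6736, 0.0743, 0.2132]
tool_rot: [3.063, 0.696, 0.005]
ft_force: [-0.4, 0.2, -1.9]
grip_width: 0.523
grip_force: 15.0
```

```bash
python3 -c "
from h import *
go((.5645,-.252,.21))"
```

```text
t 24.5 pos [0.6736 0.0743 0.2132] y-ang -64.4 tz [ 3.3e-03  3.0e-04 -1.0e+00] F [-0.4  0.2 -1.9] w 45.5 q [ 0.28  0.45 -0.6   1.4   0.25  1.37 -1.44]
shift mm [-239.4  247.1    2.7]
```

Call:
send_rows(xyz=[[-6,6,0],[-18,18,0],[-37,38,0],[-59,61,0],[-81,84,0],[-103,106,0],[-125,129,0],[-147,152,0],[-167,173,0],[-184,190,0]], dr=[[0,0,0],[0,0,0],[0,0,0],[0,0,0],[0,0,0],[0,0,0],[0,0,0],[0,0,0],[0,0,0],[0,0,0]])

```text
time: 25.35
position: [0.5865, -0.1806, 0.2088]
tool_rot: [-3.064, -0.691, 0.005]
ft_force: [0.1, -0.1, -1.7]
grip_width: 0.525
grip_force: 15.0
```

Call:
send_rows(xyz=[[-14,14,0],[-26,27,0],[-37,39,0],[-46,48,0],[-52,54,0],[-55,57,2],[-55,57,8],[-55,57,18],[-55,57,26],[-55,57,30]], dr=[[0,0,0],[0,0,0],[0,0,0],[0,0,0],[0,0,0],[0,0,0],[0,0,0],[0,0,0],[0,0,0],[0,0,0]])

```text
time: 26.18
position: [0.5635, -0.2504, 0.1783]
tool_rot: [-3.061, -0.699, 0.003]
ft_force: [-0.7, 0.8, -1.0]
grip_width: 0.524
grip_force: 15.0
```

Call:
send_rows(xyz=[[0,0,5],[0,0,13],[0,0,22],[0,0,30],[0,0,35],[0,0,38],[0,0,39],[0,0,39],[0,0,39],[0,0,39]], dr=[[0,0,0],[0,0,0],[0,0,0],[0,0,0],[0,0,0],[0,0,0],[0,0,0],[0,0,0],[0,0,0],[0,0,0]])

```text
time: 27.02
position: [0.5644, -0.2523, 0.1421]
tool_rot: [3.063, 0.696, 0.001]
ft_force: [0.1, -0.3, -1.2]
grip_width: 0.522
grip_force: 15.0
```

```bash
python3 -c "
from h import *
go((.5645,-.252,.0745))"
```

```text
t 27.0 pos [ 0.5644 -0.2523  0.1421] y-ang -64.4 tz [ 9.e-04 -5.e-04 -1.e+00] F [ 0.1 -0.3 -1.2] w 45.4 q [ 0.76  0.35 -0.47  1.64  0.17  1.18 -0.87]
shift mm [ 0.2 -0.2 67.6]
```

Call:
send_rows(xyz=[[0,0,5],[0,0,15],[0,0,27],[0,0,39],[0,0,49],[0,0,56],[0,0,61],[0,0,64],[0,0,66],[0,0,67]], dr=[[0,0,0],[0,0,0],[0,0,0],[0,0,0],[0,0,0],[0,0,0],[0,0,0],[0,0,0],[0,0,0],[0,0,0]])

```text
time: 27.85
position: [0.5642, -0.2521, 0.0746]
tool_rot: [3.063, 0.696, 0.0]
ft_force: [-0.3, -0.1, 1.0]
grip_width: 0.521
grip_force: 15.0
```

Call:
send_rows(xyz=[[0,0,0],[0,0,0],[0,0,0],[0,0,0],[0,0,0],[0,0,0],[0,0,0],[0,0,0],[0,0,0],[0,0,0]], dr=[[0,0,0],[0,0,0],[0,0,0],[0,0,0],[0,0,0],[0,0,0],[0,0,0],[0,0,0],[0,0,0],[0,0,0]])

```text
time: 28.68
position: [0.5641, -0.2522, 0.0746]
tool_rot: [3.063, 0.696, 0.0]
ft_force: [-0.8, -0.5, -0.8]
grip_width: 0.524
grip_force: 15.0
```

Call:
send_rows(xyz=[[0,0,0],[0,0,0],[0,0,0],[0,0,0],[0,0,0],[0,0,0],[0,0,0],[0,0,0],[0,0,0],[0,0,0]], dr=[[0,0,0],[0,0,0],[0,0,0],[0,0,0],[0,0,0],[0,0,0],[0,0,0],[0,0,0],[0,0,0],[0,0,0]], jaw=75)

```text
time: 29.52
position: [0.564, -0.2521, 0.0745]
tool_rot: [3.063, 0.696, -0.0]
ft_force: [-0.0, 0.5, -0.1]
grip_width: 0.861
grip_force: 0.0
```

Call:
send_rows(xyz=[[0,0,-5],[0,0,-16],[0,0,-32],[0,0,-50],[0,0,-70],[0,0,-90],[0,0,-108],[0,0,-120],[0,0,-125],[0,0,-126]], dr=[[0,0,0],[0,0,0],[0,0,0],[0,0,0],[0,0,0],[0,0,0],[0,0,0],[0,0,0],[0,0,0],[0,0,0]])

```text
time: 30.35
position: [0.5646, -0.2523, 0.2021]
tool_rot: [3.062, 0.696, 0.003]
ft_force: [0.5, 1.4, 0.2]
grip_width: 0.862
grip_force: 0.0
```

```bash
python3 -c "
from h import *
go((.5808,-.067,.18))"
```

```text
t 30.4 pos [ 0.5646 -0.2523  0.2021] y-ang -64.4 tz [ 0.0021 -0.0013 -1.    ] F [0.5 1.4 0.2] w 75.0 q [ 0.77  0.31 -0.48  1.57  0.15  1.29 -0.85]
shift mm [  94.6 -160.2   21.9]
```

Green is next.

Call:
send_rows(xyz=[[4,-6,0],[14,-23,0],[29,-49,0],[46,-78,0],[62,-106,0],[77,-131,4],[87,-148,10],[93,-158,16],[95,-160,20],[95,-160,20]], dr=[[0,0,0],[0,0,0],[0,0,0],[0,0,0],[0,0,0],[0,0,0],[0,0,0],[0,0,0],[0,0,0],[0,0,0]], jaw=87)

```text
time: 31.18
position: [0.5795, -0.0665, 0.1786]
tool_rot: [-3.062, -0.698, 0.005]
ft_force: [-0.0, -0.7, -1.2]
grip_width: 0.998
grip_force: 0.0
```

```bash
python3 -c "
from h import *
go((.5808,-.067,.062))"
```

```text
t 31.2 pos [ 0.5795 -0.0665  0.1786] y-ang -64.3 tz [-3.2e-03  2.0e-04 -1.0e+00] F [-0.  -0.7 -1.2] w 86.9 q [ 0.57  0.27 -0.58  1.68  0.15  1.24 -1.17]
shift mm [  1.2   1.2 116.6]
```

Call:
send_rows(xyz=[[0,0,6],[0,0,20],[0,0,38],[0,0,57],[0,0,76],[0,0,94],[0,0,107],[0,0,115],[0,0,118],[0,0,118]], dr=[[0,0,0],[0,0,0],[0,0,0],[0,0,0],[0,0,0],[0,0,0],[0,0,0],[0,0,0],[0,0,0],[0,0,0]])

```text
time: 32.02
position: [0.5803, -0.0674, 0.062]
tool_rot: [-3.064, -0.695, 0.001]
ft_force: [-0.3, 0.5, 0.4]
grip_width: 0.999
grip_force: 0.0
```

Call:
send_rows(xyz=[[0,0,0],[0,0,0],[0,0,0],[0,0,0],[0,0,0],[0,0,0],[0,0,0],[0,0,0],[0,0,0],[0,0,0]], dr=[[0,0,0],[0,0,0],[0,0,0],[0,0,0],[0,0,0],[0,0,0],[0,0,0],[0,0,0],[0,0,0],[0,0,0]], jaw=40, grip_force=15)

```text
time: 32.85
position: [0.5807, -0.0669, 0.0626]
tool_rot: [3.063, 0.696, 0.0]
ft_force: [-1.3, -0.3, 2.1]
grip_width: 0.521
grip_force: 15.0
```

Call:
send_rows(xyz=[[0,0,-5],[0,0,-16],[0,0,-32],[0,0,-52],[0,0,-74],[0,0,-96],[0,0,-118],[0,0,-138],[0,0,-152],[0,0,-158]], dr=[[0,0,0],[0,0,0],[0,0,0],[0,0,0],[0,0,0],[0,0,0],[0,0,0],[0,0,0],[0,0,0],[0,0,0]])

```text
time: 33.68
position: [0.5817, -0.0665, 0.224]
tool_rot: [3.062, 0.696, 0.006]
ft_force: [-0.7, -0.3, -1.9]
grip_width: 0.529
grip_force: 15.0
```

```bash
python3 -c "
from h import *
go((.541,-.319,.22))"
```

```text
t 33.7 pos [ 0.5817 -0.0665  0.224 ] y-ang -64.4 tz [ 4.4e-03 -9.0e-04 -1.0e+00] F [-0.7 -0.3 -1.9] w 46.0 q [ 0.57  0.24 -0.59  1.63  0.14  1.32 -1.16]
shift mm [-145.9  210.     4. ]
```

Call:
send_rows(xyz=[[-4,6,0],[-13,19,0],[-28,40,0],[-46,67,0],[-65,95,0],[-85,123,0],[-105,152,0],[-123,178,0],[-136,198,0],[-142,206,0]], dr=[[0,0,0],[0,0,0],[0,0,0],[0,0,0],[0,0,0],[0,0,0],[0,0,0],[0,0,0],[0,0,0],[0,0,0]])

```text
time: 34.52
position: [0.5385, -0.3195, 0.2187]
tool_rot: [3.066, 0.686, -0.005]
ft_force: [-0.9, -0.7, -2.5]
grip_width: 0.522
grip_force: 15.0
```

Call:
send_rows(xyz=[[-2,3,0],[-3,4,0],[-3,4,0],[-3,4,0],[-3,4,4],[-3,4,12],[-3,4,22],[-3,4,32],[-3,4,38],[-3,4,40]], dr=[[0,0,0],[0,0,0],[0,0,0],[0,0,0],[0,0,0],[0,0,0],[0,0,0],[0,0,0],[0,0,0],[0,0,0]])

```text
time: 35.35
position: [0.5395, -0.3183, 0.1782]
tool_rot: [-3.061, -0.696, 0.004]
ft_force: [-0.6, -0.5, -1.3]
grip_width: 0.522
grip_force: 15.0
```

Call:
send_rows(xyz=[[0,0,5],[0,0,13],[0,0,22],[0,0,30],[0,0,35],[0,0,38],[0,0,39],[0,0,39],[0,0,39],[0,0,39]], dr=[[0,0,0],[0,0,0],[0,0,0],[0,0,0],[0,0,0],[0,0,0],[0,0,0],[0,0,0],[0,0,0],[0,0,0]])

```text
time: 36.18
position: [0.5409, -0.319, 0.1421]
tool_rot: [3.063, 0.696, 0.001]
ft_force: [-0.6, -0.4, -0.4]
grip_width: 0.524
grip_force: 15.0
```

```bash
python3 -c "
from h import *
go((.541,-.319,.0745))"
```

```text
t 36.2 pos [ 0.5409 -0.319   0.1421] y-ang -64.4 tz [ 8.e-04 -6.e-04 -1.e+00] F [-0.6 -0.4 -0.4] w 45.6 q [ 0.84  0.37 -0.43  1.62  0.16  1.19 -0.75]
shift mm [ 0.1 -0.  67.6]
```

Call:
send_rows(xyz=[[0,0,5],[0,0,15],[0,0,27],[0,0,39],[0,0,49],[0,0,56],[0,0,61],[0,0,64],[0,0,66],[0,0,67]], dr=[[0,0,0],[0,0,0],[0,0,0],[0,0,0],[0,0,0],[0,0,0],[0,0,0],[0,0,0],[0,0,0],[0,0,0]])

```text
time: 37.02
position: [0.5407, -0.3189, 0.0746]
tool_rot: [3.063, 0.696, 0.0]
ft_force: [-1.7, -0.4, 2.1]
grip_width: 0.527
grip_force: 15.0
```

Call:
send_rows(xyz=[[0,0,0],[0,0,0],[0,0,0],[0,0,0],[0,0,0],[0,0,0],[0,0,0],[0,0,0],[0,0,0],[0,0,0]], dr=[[0,0,0],[0,0,0],[0,0,0],[0,0,0],[0,0,0],[0,0,0],[0,0,0],[0,0,0],[0,0,0],[0,0,0]])

```text
time: 37.85
position: [0.5406, -0.3189, 0.0747]
tool_rot: [3.063, 0.696, 0.0]
ft_force: [-0.1, -0.4, -0.4]
grip_width: 0.524
grip_force: 15.0
```

Call:
send_rows(xyz=[[0,0,0],[0,0,0],[0,0,0],[0,0,0],[0,0,0],[0,0,0],[0,0,0],[0,0,0],[0,0,0],[0,0,0]], dr=[[0,0,0],[0,0,0],[0,0,0],[0,0,0],[0,0,0],[0,0,0],[0,0,0],[0,0,0],[0,0,0],[0,0,0]], jaw=75)

```text
time: 38.68
position: [0.5405, -0.3188, 0.0745]
tool_rot: [3.063, 0.696, -0.0]
ft_force: [0.0, -0.2, -0.3]
grip_width: 0.862
grip_force: 0.0
```

Call:
send_rows(xyz=[[0,0,-5],[0,0,-16],[0,0,-32],[0,0,-52],[0,0,-74],[0,0,-96],[0,0,-118],[0,0,-136],[0,0,-146],[0,0,-150]], dr=[[0,0,0],[0,0,0],[0,0,0],[0,0,0],[0,0,0],[0,0,0],[0,0,0],[0,0,0],[0,0,0],[0,0,0]])

```text
time: 39.52
position: [0.5415, -0.3192, 0.2275]
tool_rot: [3.06, 0.695, 0.005]
ft_force: [0.8, 0.4, -0.4]
grip_width: 0.862
grip_force: 0.0
```

Call:
send_rows(xyz=[[-5,5,0],[-15,15,0],[-35,35,0],[-55,55,0],[-75,75,0],[-95,95,0],[-110,110,0],[-120,120,0],[-125,125,0],[-125,125,0]], dr=[[0,0,0],[0,0,0],[0,0,0],[0,0,0],[0,0,0],[0,0,0],[0,0,0],[0,0,0],[0,0,0],[0,0,0]])

```text
time: 40.35
position: [0.48, -0.4875, 0.2231]
tool_rot: [-3.063, -0.691, 0.003]
ft_force: [-0.0, -0.5, 0.3]
grip_width: 0.861
grip_force: 0.0
```

Run:
```python
from h import *
cv2.imwrite("pics/s5.png",cv2.resize(get_image("scene")[100:340,100:420,::-1],None,fx=2.4,fy=2.4))
cv2.imwrite("pics/t5.png",cv2.resize(get_image("top")[140:320,225:475,::-1],None,fx=3,fy=3)); go(None)
```

```text
t 40.5 pos [ 0.4824 -0.4843  0.224 ] y-ang -64.3 tz [-0.      0.0017 -1.    ] F [0.4 0.3 0.6] w 75.1 q [ 1.01  0.42 -0.36  1.37  0.15  1.38 -0.47]
```

View pics/s5.png

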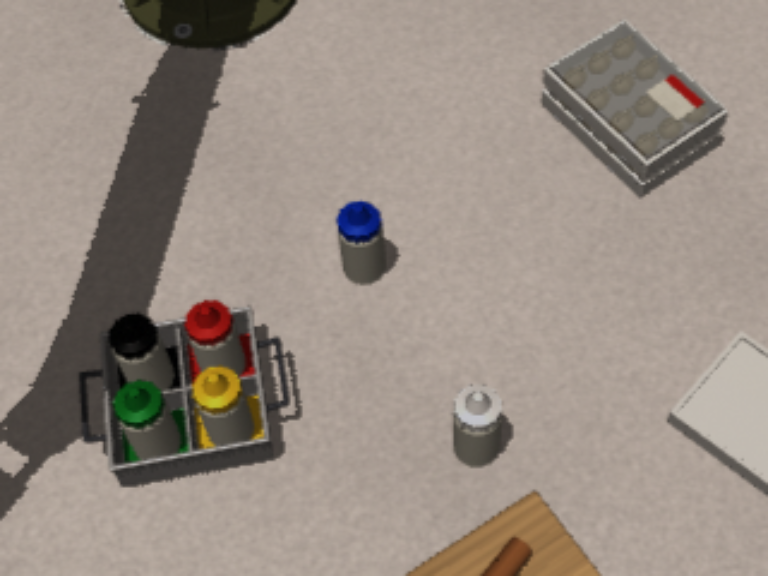

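View pics/t5.png

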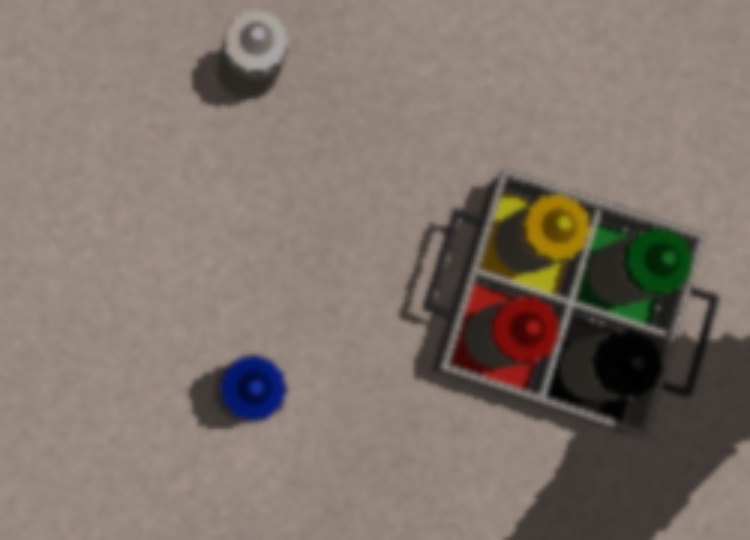

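All four sauce bottles stand upright in their matching bays. Blue at (253,388) and white at (256,45) in the top crop haven't moved, so I'm handing in the job.

```bash
python3 -c "
from bench import *
print(close_job())"
```

```text
the job is handed in; nothing more can be done
None
```

The red, black, yellow and green bottles stand upright on their matching mats in the caddy, the blue and white bottles were left untouched, and the job was handed in at about 40 s.

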